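# Part the nested screw cups and return each to its size row

## Robot

A 6-joint arm with a two-finger parallel gripper is mounted at the origin on the work surface. World frame = base frame: x ahead of the robot, y to its left, z up, the work surface at z = 0. Lengths are in mm, angles in rad, forces in N, time in s.
With the tool pointing down it reaches from about 350 to 975 mm from the base axis. Payload 7.1 kg.
Tool frame: the origin (TCP) lies midway between the tips of the shut fingers; the grasp point (between the pads) lies 19 mm behind it; z points along the fingers, x is the direction in which the jaws open and shut, and the axes are right-handed (so a half turn about z gives the same grasp; the last joint's range is limited). The gripper opens to 88 mm and grips with 3 to 60 N. Pads are 20 mm wide; open, the fingers measure 115 mm over their backs; the gripper's body (75 mm by 178 mm) begins 61 mm behind the grasp point.
Start: joints at [-1.292, 0.423, 1.63, -0, 1.089, -0.019], TCP at [183.404, -597.468, 222.675] pointing down, gripper open.
Joint ranges: [-3, 3], [-0.9, 2.11], [0.09, 2.58], [-1.31, 4.45], [0.11, 2.69], [-2.54, 2.54]. Speed limits (rad/s): [2.39, 2.39, 3.01, 3.14, 3.14, 3.14].

## Interface

Orientations are given as a rotation vector (axis times angle).
In Python, from workcell import telemetry, imaging, ticket gives the robot as it stands.
- The arm moves only by the tool jog_arm, never from a script. Its arguments are lists of equal length, an entry for each row: "travel": the shift along the world's x, y, z in units of 400 mm (1.0 is 400 mm), a list of three; "dr": the turn, a rotation vector about the world's x, y, z in units of 90 degrees (1.0 is 90 degrees), a list of three. In form: {"travel": [[tx, ty, tz], ...], "dr": [[wx, wy, wz], ...]}. A call has exactly 10 rows; each row is the pose to reach, as a shift and turn from the pose measured when the call began; what a row does not reach only later rows make up. A row lasts 1/10 s, in which the tool goes at most 50 mm and 8.59 degrees, less where a joint would pass 70% of its speed; a pose out of reach is approached as far as the arm can. A call with a number of a shift or a turn outside -1 to 1 is refused whole. A call with a gripper value outside its range is refused whole. "hand" is the opening, from -1 (shut) to 1 (fully open), set as the call begins (left out, the last holds). The fingers move at their own pace and stop on an object; the grip force is fixed at half the most. Time passes only in rows, so rows that repeat a pose let the fingers close, or fill a call up. It gives the time, the measured TCP pose, the force and the opening at its end, in the units of the state.
- telemetry.get_obs(): the state, without advancing time (a new reading comes with each control period).
- imaging.get_image(name): name is "scene" or "top" or "wrist"; returns a dict with "pixels" (480x640x3 uint8, red, green, blue), "range_z" (480x640 float32, mm along the optical axis (not along the pixel's ray), 0 where there is no reading), "fx", "fy", "cx", "cy" (pixels), "k1" (the pictures are not rectified: a ray, as slopes to the right and down, at radius r is drawn at 1 + k1 r^2 times it, then the intrinsics apply), "extrinsics" (4x4, takes a point from world to camera coordinates). Camera axes: x right, y down, z forward; pixel columns grow to the right and rows downward; lengths in mm; the calibration is good to about 2 mm. A picture is of the moment at which its call begins.
- ticket.close_job(): hands the job in, once; it reports no verdict.
The state is a dict: "t": time; "qpos": joint angles; "qvel": joint speeds; "joint_torque": joint torques, N m; "ee_pos": TCP position; "orientation": TCP orientation; "ft_force": force on the tool from outside, world axes, zero at the start; "moment": the same for the moment, N m; "width": finger opening in mm.
Only numpy, scipy, OpenCV 4.12 (cv2) and the standard library are available. Lean on these libraries where they do the work, as an engineer would, in place of code of your own. Each camera call takes 0.05 s, during which the arm holds its last target. There are 200 camera calls.

## Task

At the phone-repair bench someone left a narrow steel screw cup standing inside a wide one. Pull the two apart and stand each upright in the free pocket of its own row, the narrow cup with the narrow cups and the wide cup with the wide cups. Leave the cups already in the rows where they are.

Things in the scene. Friction and masses are not known exactly. Their poses are not given: they have to be found in the camera images.
- narrow_cup_mid (a point): The narrow cup of the nested pair: a plain steel cup, open at the top, straight-sided, 36 mm outside diameter, 72 mm tall, wall 3 mm, about 60 g. It stands loosely inside the wide cup on its 4 mm thick floor (about 8 mm of play all round), so that its top 30 mm stick out above the wide cup's rim. The point is its centre, half-way up (36 mm above its underside); z is its axis.
- wide_cup_mid (a point): The wide cup of the nested pair, standing on the bench: plain steel, open at the top, straight-sided, 58 mm outside diameter, 46 mm tall, wall 3 mm, floor 4 mm, about 90 g. The point is its centre, half-way up (23 mm above its underside); z is its axis.
- narrow_free (a point): The free pocket of the narrow row. The row is a low white plastic tray, fixed to the bench, of three square pockets in line, each 54 mm inside, at 58 mm spacing, with walls 4 mm thick whose tops are 14 mm above the bench; two pockets hold narrow cups, and the free one (an end or the middle) shows a thin black dot 24 mm across on its floor. The point is the centre of this pocket on its floor, 4 mm above the bench; its x axis runs along the row, y across it, z up.
- wide_free (a point): The free pocket of the wide row: a like tray, fixed, with three square pockets 78 mm inside, at 82 mm spacing, walls 4 mm thick with tops 14 mm above the bench; two hold wide cups, and the free one (an end or the middle) shows the thin black dot. The point is the centre of this pocket on its floor, 4 mm above the bench; its x axis runs along the row, y across it, z up.
- narrow_stock1_mid (a point): A narrow cup already standing in the narrow row, to be left alone: same 36 mm by 72 mm steel cup. The point is its centre, half-way up.
- narrow_stock2_mid (a point): A narrow cup already standing in the narrow row, to be left alone: same 36 mm by 72 mm steel cup. The point is its centre, half-way up.
- wide_stock1_mid (a point): A wide cup already standing in the wide row, to be left alone: same 58 mm by 46 mm steel cup. The point is its centre, half-way up.
- wide_stock2_mid (a point): A wide cup already standing in the wide row, to be left alone: same 58 mm by 46 mm steel cup. The point is its centre, half-way up.
Things that resemble listed ones, but are neither listed nor needed, are in the scene too. What is shaped like the part that bears wide_cup_mid but black or orange is not meant. What is shaped like the part that bears narrow_cup_mid but yellow is not meant.

How it is judged (in metres and radians):
On the way:
1. the two cups are pulled apart (horizontal distance between narrow_cup_mid and wide_cup_mid above 0.07 m), for 0.2 s.
At the end, for the whole second after the job is handed in: The narrow cup stands in the free pocket of the narrow row and the wide cup in the free pocket of the wide row, each upright within 10 degrees, within 15 mm of the pocket's centre, its underside within 6 mm of the pocket's floor, released and at rest (horizontal distance between narrow_cup_mid and narrow_free below 0.015 m and z of narrow_cup_mid in the frame of narrow_free between 0.03 and 0.042 m and angle between each of narrow_cup_mid, wide_cup_mid's own z axis and vertical below 0.17 rad and linear speed of each of narrow_cup, wide_cup below 0.02 m/s and horizontal distance between wide_cup_mid and wide_free below 0.015 m and z of wide_cup_mid in the frame of wide_free between 0.017 and 0.029 m); the robot touches nothing.
It fails at once if a narrow cup already in its row is moved more than 20 mm or knocked over (distance of narrow_stock1_mid from where it was at the start of the episode above 0.02 m).
It fails at once if a narrow cup already in its row is moved more than 20 mm or knocked over (distance of narrow_stock2_mid from where it was at the start of the episode above 0.02 m).
It fails at once if a wide cup already in its row is moved more than 20 mm or knocked over (distance of wide_stock1_mid from where it was at the start of the episode above 0.02 m).
It fails at once if a wide cup already in its row is moved more than 20 mm or knocked over (distance of wide_stock2_mid from where it was at the start of the episode above 0.02 m).
It also fails if it takes over 67 s, if anything falls off the work surface, if the arm or the gripper's body presses on something with over 40 N, if the wrist force passes 120 N, or if a joint passes its speed limit or range.

## Working session

There is one attempt and no reset: what is moved stays moved. The work goes in short steps, Python scripts to look and compute and a tool call to move; the robot and the scene stay as the last step left them, time stands still between calls to the robot, and variables do not carry over. Pictures are saved under pics/ and viewed, about 8 in all and at most 12, crops included, and the job is handed in when it is done.

Besides the shell and the picture viewer there is one more tool, called after "Call:" as name(argument=value, ...), one argument or row to a line, values as JSON. jog_arm: Moves the arm, as the interface text tells. Its arguments: {"type":"object","properties":{"travel":{"type":"array"},"dr":{"type":"array"},"hand":{"type":"number"}},"required":["travel","dr"]}

```bash
mkdir -p pics; ls; cat > h.py <<'E'
import numpy as np, cv2
from workcell import telemetry, imaging, ticket
def grab(n,fn=None):
    d=imaging.get_image(n)
    np.savez('pics/%s.npz'%(fn or n),**d)
    if fn: cv2.imwrite('pics/%s.png'%fn,d['pixels'][:,:,::-1])
    return d
def load(fn): return dict(np.load('pics/%s.npz'%fn))
def rays(d,uv):
    K=np.array([[d['fx'],0,d['cx']],[0,d['fy'],d['cy']],[0,0,1]],float)
    return cv2.undistortPoints(np.array(uv,float).reshape(-1,1,2),K,np.array([float(d['k1']),0,0,0])).reshape(-1,2)
def world(d,uv,z=None):
    "pixels -> world by depth, or by plane height z"
    uv=np.array(uv,float).reshape(-1,2); r=np.c_[rays(d,uv),np.ones(len(uv))]
    E=d['extrinsics'];R,t=E[:3,:3],E[:3,3]; c=-R.T@t; w=r@R
    if z is None: s=d['range_z'][uv[:,1].round().astype(int),uv[:,0].round().astype(int)][:,None]
    else: s=((z-c[2])/w[:,2])[:,None]
    return c+s*w
def cloud(d):
    v,u=np.mgrid[:480,:640]; return world(d,np.c_[u.ravel(),v.ravel()]).reshape(480,640,3)
E
python3 - <<'E'
from h import *
for n in('top','scene'):
    d=grab(n,n+'0'); print(n,d['extrinsics'].round(3).tolist(),d['fx'],d['k1'],(d['range_z']>0).mean())
o=telemetry.get_obs();print(o)
E
```

```text
pics
top [[-0.014, -1.0, 0.013, 1.084], [-0.99, 0.012, -0.143, 511.167], [0.143, -0.015, -0.99, 1059.86], [0.0, 0.0, 0.0, 1.0]] 593.6187309668426 -0.1809863183340925 0.99609375
scene [[0.799, 0.602, -0.006, -401.164], [0.407, -0.548, -0.73, -190.376], [-0.443, 0.581, -0.683, 1016.267], [0.0, 0.0, 0.0, 1.0]] 541.775062429847 0.010476156654655138 0.9960970052083333
{'t': 0.1, 'qpos': array([-1.29202511e+00,  4.23757351e-01,  1.63059851e+00,  3.65210494e-05,
        1.08857929e+00, -1.89751365e-02]), 'qvel': array([-1.52908057e-03, -2.28307436e-03, -1.10921689e-03, -8.74623176e-04,
        1.77548510e-03,  2.20422750e-05]), 'joint_torque': array([ 3.20988065e-04, -5.45614672e+01, -2.74323857e+01,  6.45438046e-02,
        1.87450543e-02, -1.83573400e-05]), 'ee_pos': array([ 183.26814264, -597.0136097 ,  221.98975637]), 'orientation': array([-2.52566768e+00,  1.86689647e+00,  1.64031264e-03]), 'ft_force': array([ 0.16757431, -0.32416271, -0.34941873]), 'moment': array([0.07376057, 0.03380983, 0.00944995]), 'width': 88.05585325937565}
```

View pics/top0.png

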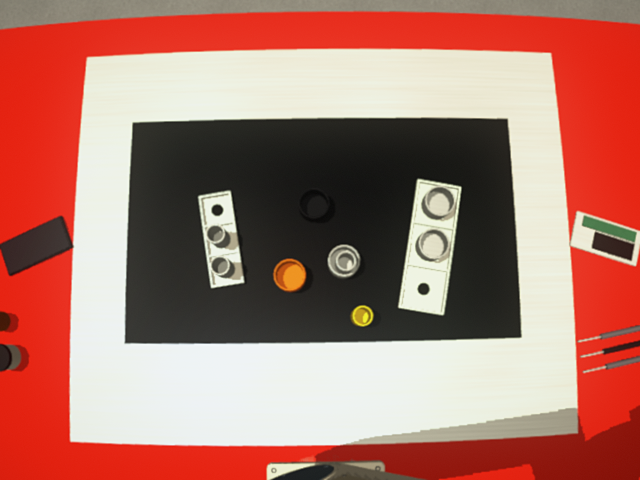

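View pics/scene0.png

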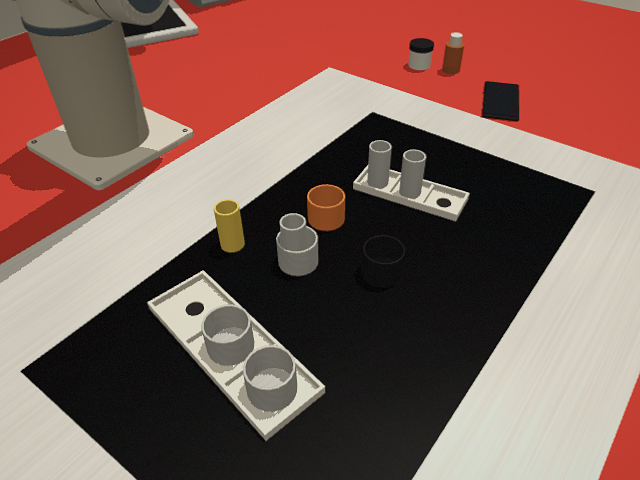

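The top view shows the nested pair at about (344,261), the narrow row's free pocket dot at (217,210) and the wide row's dot at (424,289). The orange, black and yellow decoys stand apart. In the scene view the pair is at (296,245) and the dots are at (443,202) and (195,309).

```bash
cat >> h.py <<'E'
from scipy.optimize import least_squares
def circ(P,r):
    f=lambda p:np.hypot(P[:,0]-p[0],P[:,1]-p[1])-r
    s=least_squares(f,P[:,:2].mean(0),loss='soft_l1',f_scale=1.0); return s.x,np.abs(s.fun).mean() if len(P) else None
def tri(ds,uvs):
    A=[];b=[]
    for d,uv in zip(ds,uvs):
        E=d['extrinsics'];R=E[:3,:3];c=-R.T@E[:3,3];w=np.append(rays(d,uv)[0],1)@R;w/=np.linalg.norm(w)
        M=np.eye(3)-np.outer(w,w);A.append(M);b.append(M@c)
    return np.linalg.lstsq(np.vstack(A),np.hstack(b),rcond=None)[0]
def dot(d,uv,w=14):
    x,y=uv;g=cv2.cvtColor(d['pixels'],cv2.COLOR_RGB2GRAY)[y-w:y+w,x-w:x+w]
    n,l,s,c=cv2.connectedComponentsWithStats((g<80).astype(np.uint8))
    k=l[w,w]; return c[k]+[x-w,y-w],s[k,4]
E
python3 - <<'E'
from h import *
t,s=load('top0'),load('scene0')
for nm,a,b in(('nfree',(217,210),(443,202)),('wfree',(424,289),(195,309))):
    (ca,na),(cb,nb)=dot(t,a,10),dot(s,b,14)
    print(nm,ca,na,cb,nb,'tri',tri([t,s],[ca,cb]).round(1),'t@4',world(t,ca,4).round(1),'s@4',world(s,cb,4).round(1),'depth',world(t,ca).round(1),world(s,cb).round(1))
for d,n in((t,'top'),(s,'scene')):
    C=cloud(d)
    for nm,uv,z0 in(('nest',(344,261),None),('n1',(217,237),None),('n2',(222,268),None),('w1',(438,203),None),('w2',(432,245),None)):
        c=world(t,[uv],45)[0]; m=np.hypot(C[...,0]-c[0],C[...,1]-c[1])<48
        P=C[m]; h=np.histogram(P[:,2],np.arange(-5,95,5))[0]
        zt=np.percentile(P[:,2],99.5); Q=P[abs(P[:,2]-zt)<4]
        print(n,nm,'top z',zt.round(1),len(Q),'circ17',circ(Q,16.5 if nm[0]=='n' else 27.5),h.tolist())
        if nm=='nest':
            Q=P[(P[:,2]>42)&(P[:,2]<50)&(np.hypot(*(P[:,:2]-circ(Q,16.5)[0]).T)>19)]; print(' wide rim',Q[:,2].mean(),len(Q),circ(Q,27.5))
E
```

```text
nfree [216.88095238 209.5       ] 84 [443.38043478 202.43478261] 92 tri [585.6 201.1   3.6] t@4 [[585.2 200.9   4. ]] s@4 [[585.9 200.8   4. ]] depth [[585.5 201.1   2.8]] [[586.7 198.9   5.6]]
wfree [423.27272727 288.5       ] 88 [194.27807487 308.40106952] 187 tri [ 428.1 -191.6    3.6] t@4 [[ 427.8 -191.9    4. ]] s@4 [[ 428.8 -191.4    4. ]] depth [[ 427.6 -191.4    7. ]] [[ 430.1 -192.2    5.7]]
top nest top z 79.7 75 circ17 (array([475.29736693, -41.03181852]), np.float64(0.7825301597832829)) [211, 956, 253, 59, 39, 28, 27, 28, 30, 64, 126, 20, 17, 13, 11, 23, 77, 8, 0]
 wide rim 46.24717996685278 159 (array([479.28631402, -38.87026031]), np.float64(0.8472722616252458))
top n1 top z 79.6 91 circ17 (array([526.32172842, 191.5158726 ]), np.float64(7.552599410854038)) [98, 598, 407, 226, 138, 30, 25, 21, 29, 27, 23, 32, 29, 25, 31, 51, 99, 7, 0]
top n2 top z 79.2 98 circ17 (array([470.75277328, 182.64341203]), np.float64(4.505639299700382)) [179, 780, 346, 228, 147, 24, 21, 26, 21, 25, 18, 28, 28, 20, 30, 38, 97, 6, 0]
top w1 top z 54.2 81 circ17 (array([ 588.03717759, -220.698591
[... 613 characters left out ...]
7 (array([527.01497721, 190.52164036]), np.float64(6.93619235035806)) [50, 541, 309, 409, 88, 78, 80, 75, 81, 72, 86, 87, 104, 119, 133, 156, 94, 0, 0]
scene n2 top z 76.7 148 circ17 (array([472.07566115, 182.26190709]), np.float64(3.7675083488213446)) [60, 501, 220, 325, 78, 54, 51, 54, 56, 61, 60, 57, 75, 101, 97, 129, 84, 0, 0]
scene w1 top z 51.3 494 circ17 (array([ 590.36312009, -221.40791725]), np.float64(1.5942665580835453)) [8, 1089, 1019, 598, 271, 256, 253, 258, 280, 265, 426, 193, 0, 0, 0, 0, 0, 0, 0]
scene w2 top z 51.3 404 circ17 (array([ 509.95386215, -206.56346867]), np.float64(0.8767889220123504)) [7, 750, 663, 476, 258, 217, 238, 241, 254, 247, 370, 144, 0, 0, 0, 0, 0, 0, 0]
```

Call:
jog_arm(
  travel=[
    [0.04, 0.07, 0],
    [0.1, 0.18, 0],
    [0.16, 0.3, 0],
    [0.22, 0.41, 0],
    [0.28, 0.53, 0],
    [0.34, 0.64, 0],
    [0.4, 0.76, 0],
    [0.46, 0.87, 0],
    [0.5, 0.95, 0],
    [0.53, 1.0, 0],
  ],
  dr=[
    [0, 0, -0.02],
    [0, 0, -0.04],
    [0, 0, -0.06],
    [0, 0, -0.085],
    [0, 0, -0.085],
    [0, 0, -0.085],
    [0, 0, -0.085],
    [0, 0, -0.085],
    [0, 0, -0.085],
    [0, 0, -0.085],
  ],
  hand=0.36,
)

```text
t: 1.1
ee_pos: [395.8, -194.0, 221.9]
orientation: [-2.397, 2.028, 0.003]
ft_force: [0.7, -1.1, 0.3]
width: 59.7
```

Call:
jog_arm(
  travel=[
    [0.03, 0.06, -0.02],
    [0.07, 0.14, -0.05],
    [0.12, 0.23, -0.09],
    [0.16, 0.3, -0.12],
    [0.19, 0.35, -0.14],
    [0.2, 0.38, -0.155],
    [0.2, 0.38, -0.155],
    [0.2, 0.38, -0.155],
    [0.2, 0.38, -0.155],
    [0.2, 0.38, -0.155],
  ],
  dr=[
    [0, 0, 0],
    [0, 0, 0],
    [0, 0, 0],
    [0, 0, 0],
    [0, 0, 0],
    [0, 0, 0],
    [0, 0, 0],
    [0, 0, 0],
    [0, 0, 0],
    [0, 0, 0],
  ],
)

```text
t: 2.1
ee_pos: [475.7, -42.9, 160.3]
orientation: [-2.396, 2.03, 0.002]
ft_force: [0.5, -0.3, 0.6]
width: 59.8
```

```bash
python3 - <<'E'
from h import *
d=grab('wrist','wrist1'); C=cloud(d);E=d['extrinsics'];print(E[:3,:3].round(2).tolist(),(-E[:3,:3].T@E[:3,3]).round(0))
m=np.hypot(C[...,0]-478,C[...,1]+41)<50; P=C[m]; print(np.histogram(P[:,2],np.arange(-5,95,5))[0])
Q=P[(P[:,2]>71)&(P[:,2]<82)];print(len(Q),Q.mean(0),circ(Q,16.5))
W=P[(P[:,2]>40)&(P[:,2]<50)&(np.hypot(*(P[:,:2]-circ(Q,16.5)[0]).T)>19.5)];print(W.mean(0),circ(W,27.5))
E
```

```text
[[0.16, -0.99, -0.0], [-0.95, -0.16, 0.28], [-0.28, -0.04, -0.96]] [551. -30. 322.]
[ 668 6177  598  201  218  225  246  275  279  388  864  180  206  193
  214  305  666    0    0]
924 [474.62758549 -39.76125533  75.26049882] (array([474.95212458, -39.67966038]), np.float64(0.8420304513623869))
[486.47949894 -35.46747627  45.31013833] (array([478.08291607, -37.71364414]), np.float64(0.872345644650355))
```

View pics/wrist1.png

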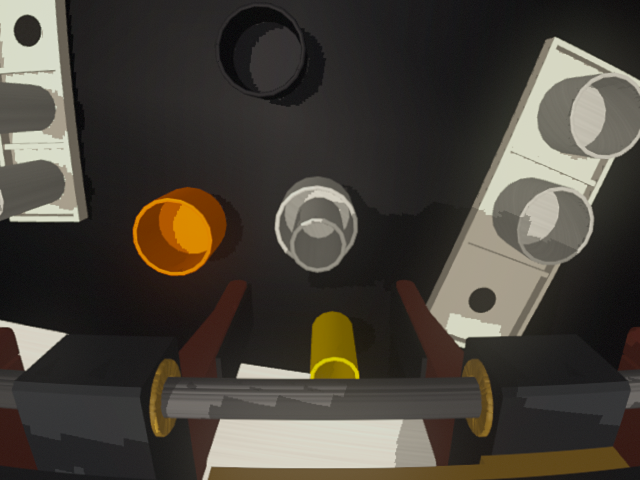

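The wrist view shows the pair at (317,230) between the jaws, clear of the orange cup at (180,230) and the yellow one at (335,350). It agrees with the other two views to about 2 mm, so I'm going down to grip the narrow cup above the wide rim.

Call:
jog_arm(
  travel=[
    [0, 0.005, -0.03],
    [0, 0.005, -0.07],
    [0, 0.005, -0.12],
    [0, 0.005, -0.17],
    [0, 0.005, -0.21],
    [0, 0.005, -0.24],
    [0, 0.005, -0.26],
    [0, 0.005, -0.272],
    [0, 0.005, -0.272],
    [0, 0.005, -0.272],
  ],
  dr=[
    [0, 0, 0],
    [0, 0, 0],
    [0, 0, 0],
    [0, 0, 0],
    [0, 0, 0],
    [0, 0, 0],
    [0, 0, 0],
    [0, 0, 0],
    [0, 0, 0],
    [0, 0, 0],
  ],
)

```text
t: 3.15
ee_pos: [476.1, -40.9, 51.9]
orientation: [-2.396, 2.029, 0.001]
ft_force: [-0.3, -0.3, 0.4]
width: 59.6
```

Call:
jog_arm(
  travel=[
    [0, 0, 0],
    [0, 0, 0],
    [0, 0, 0],
    [0, 0, 0],
    [0, 0, 0],
    [0, 0, 0],
    [0, 0, 0],
    [0, 0, 0],
    [0, 0, 0],
    [0, 0, 0],
  ],
  dr=[
    [0, 0, 0],
    [0, 0, 0],
    [0, 0, 0],
    [0, 0, 0],
    [0, 0, 0],
    [0, 0, 0],
    [0, 0, 0],
    [0, 0, 0],
    [0, 0, 0],
    [0, 0, 0],
  ],
  hand=-1,
)

```text
t: 4.15
ee_pos: [476.3, -40.9, 52.1]
orientation: [-2.395, 2.029, 0.0]
ft_force: [0.1, 0.2, 5.1]
width: 36.1
```

Call:
jog_arm(
  travel=[
    [0, 0, 0.015],
    [0, 0, 0.04],
    [0, 0, 0.07],
    [0, 0, 0.11],
    [0, 0, 0.15],
    [0, 0, 0.19],
    [0, 0, 0.23],
    [0, 0, 0.26],
    [0, 0, 0.28],
    [0, 0, 0.28],
  ],
  dr=[
    [0, 0, 0],
    [0, 0, 0],
    [0, 0, 0],
    [0, 0, 0],
    [0, 0, 0],
    [0, 0, 0],
    [0, 0, 0],
    [0, 0, 0],
    [0, 0, 0],
    [0, 0, 0],
  ],
)

```text
t: 5.15
ee_pos: [477.0, -41.0, 165.3]
orientation: [-2.394, 2.028, -0.003]
ft_force: [-0.8, -0.2, -1.8]
width: 36.0
```

```bash
python3 - <<'E'
from h import *
d=grab('scene','scene1')
C=cloud(d); 
m=(np.hypot(C[...,0]-478,C[...,1]+41)<45);P=C[m];print(np.histogram(P[:,2],np.arange(-5,250,10))[0])
cv2.imwrite('pics/s1c.png',cv2.resize(d['pixels'][100:340,150:470,::-1],(640,480)))
E
```

```text
[1057  334  365  390  432  180    0    0    0    0    0    0  128  172
  178  183  127  258  348  364  276  200  143  125   37]
```

View pics/s1c.png

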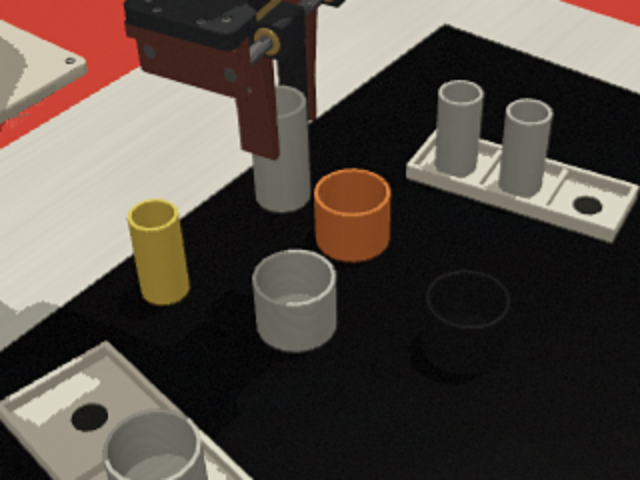

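The crop shows the narrow cup held upright at (285,150), with the wide cup left standing alone at (295,300). Next is the narrow free pocket.

Call:
jog_arm(
  travel=[
    [0.015, 0.03, 0],
    [0.04, 0.09, 0],
    [0.08, 0.17, 0],
    [0.12, 0.26, 0],
    [0.16, 0.36, 0],
    [0.2, 0.45, 0],
    [0.235, 0.53, 0],
    [0.26, 0.58, 0],
    [0.271, 0.605, 0],
    [0.271, 0.605, 0],
  ],
  dr=[
    [0, 0, 0],
    [0, 0, 0],
    [0, 0, 0],
    [0, 0, 0],
    [0, 0, 0],
    [0, 0, 0],
    [0, 0, 0],
    [0, 0, 0],
    [0, 0, 0],
    [0, 0, 0],
  ],
)

```text
t: 6.2
ee_pos: [584.7, 202.5, 163.5]
orientation: [-2.397, 2.027, -0.0]
ft_force: [0.4, -0.5, -0.8]
width: 36.0
```

```bash
python3 - <<'E'
from h import *
d=grab('wrist','wrist2'); o=telemetry.get_obs();print(o['ee_pos'],o['width'],o['ft_force'])
E
```

```text
[584.23120912 201.33406626 163.59127671] 35.888261352630565 [-0.28256601 -0.87576588 -0.68304203]
```

View pics/wrist2.png

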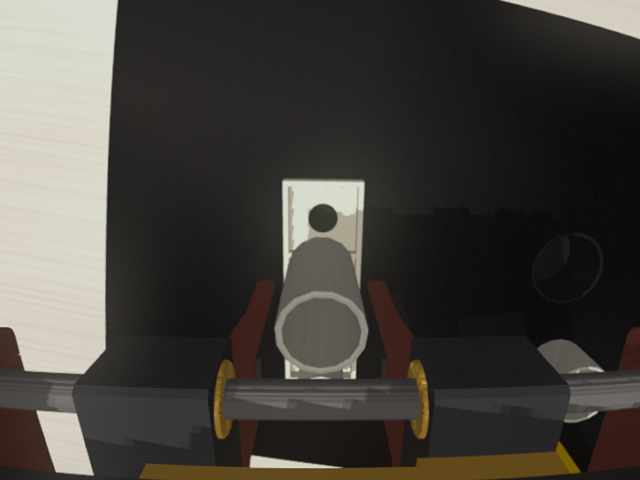

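The wrist view shows the pocket's black dot at (322,217) and the held cup's rim centred near (321,331), in line with the row.

```bash
python3 - <<'E'
from h import *
d=load('wrist2'); c,n=dot(d,(322,217),20); print(c,n,world(d,c,4),world(d,c))
C=cloud(d); P=C[(np.hypot(C[...,0]-585,C[...,1]-201)<26)&(C[...,2]>100)]
print(np.histogram(P[:,2],np.arange(100,240,5)))
Q=P[(P[:,2]>182)&(P[:,2]<194)]; print(len(Q),Q.mean(0),circ(Q,17))
E
```

```text
[322.45439469 217.85737977] 603 [[583.33889028 202.08126095   4.        ]] [[583.11521275 202.04155702   3.06094087]]
(array([   0,    0,    0,  107,  192,  263,  349,  381,  451,  502,  574,
        625,  726,  931, 1051, 1145, 1268, 2599,  398,  439,  515,  498,
        498,  572,  606,  425,  309]), array([100, 105, 110, 115, 120, 125, 130, 135, 140, 145, 150, 155, 160,
       165, 170, 175, 180, 185, 190, 195, 200, 205, 210, 215, 220, 225,
       230, 235]))
3684 [585.01993051 202.14313403 186.73899469] (array([583.94525471, 202.85488581]), np.float64(1.8822077580789498))
```

Call:
jog_arm(
  travel=[
    [0, 0, -0.03],
    [0, 0, -0.07],
    [0, 0, -0.12],
    [0, 0, -0.17],
    [0, 0, -0.21],
    [0, 0, -0.24],
    [0, 0, -0.26],
    [0, 0, -0.27],
    [0, 0, -0.277],
    [0, 0, -0.277],
  ],
  dr=[
    [0, 0, 0],
    [0, 0, 0],
    [0, 0, 0],
    [0, 0, 0],
    [0, 0, 0],
    [0, 0, 0],
    [0, 0, 0],
    [0, 0, 0],
    [0, 0, 0],
    [0, 0, 0],
  ],
)

```text
t: 7.25
ee_pos: [584.4, 201.4, 52.9]
orientation: [-2.397, 2.028, -0.0]
ft_force: [0.9, -0.5, -0.9]
width: 36.0
```

Call:
jog_arm(
  travel=[
    [0, 0, 0],
    [0, 0, 0],
    [0, 0, 0],
    [0, 0, 0],
    [0, 0, 0],
    [0, 0, 0],
    [0, 0, 0],
    [0, 0, 0],
    [0, 0, 0],
    [0, 0, 0],
  ],
  dr=[
    [0, 0, 0],
    [0, 0, 0],
    [0, 0, 0],
    [0, 0, 0],
    [0, 0, 0],
    [0, 0, 0],
    [0, 0, 0],
    [0, 0, 0],
    [0, 0, 0],
    [0, 0, 0],
  ],
  hand=0.36,
)

```text
t: 8.25
ee_pos: [584.4, 201.4, 52.9]
orientation: [-2.397, 2.028, -0.0]
ft_force: [-1.2, 0.1, -0.1]
width: 59.7
```

Call:
jog_arm(
  travel=[
    [0, 0, 0.01],
    [0, 0, 0.03],
    [0, 0, 0.06],
    [0, 0, 0.1],
    [0, 0, 0.14],
    [0, 0, 0.18],
    [0, 0, 0.22],
    [0, 0, 0.25],
    [0, 0, 0.28],
    [0, 0, 0.28],
  ],
  dr=[
    [0, 0, 0],
    [0, 0, 0],
    [0, 0, 0],
    [0, 0, 0],
    [0, 0, 0],
    [0, 0, 0],
    [0, 0, 0],
    [0, 0, 0],
    [0, 0, 0],
    [0, 0, 0],
  ],
)

```text
t: 9.25
ee_pos: [585.4, 201.7, 166.9]
orientation: [-2.395, 2.027, -0.003]
ft_force: [-0.8, 0.0, -1.0]
width: 60.1
```

Call:
jog_arm(
  travel=[
    [-0.015, -0.04, 0],
    [-0.05, -0.11, 0],
    [-0.09, -0.2, 0],
    [-0.13, -0.3, 0],
    [-0.17, -0.4, 0],
    [-0.21, -0.49, 0],
    [-0.245, -0.56, -0.02],
    [-0.265, -0.602, -0.04],
    [-0.265, -0.602, -0.04],
    [-0.265, -0.602, -0.04],
  ],
  dr=[
    [0, 0, 0.05],
    [0, 0, 0.12],
    [0, 0, 0.2],
    [0, 0, 0.28],
    [0, 0, 0.36],
    [0, 0, 0.44],
    [0, 0, 0.5],
    [0, 0, 0.54],
    [0, 0, 0.56],
    [0, 0, 0.56],
  ],
  hand=1,
)

```text
t: 10.25
ee_pos: [478.7, -39.6, 150.3]
orientation: [-3.029, 0.816, 0.003]
ft_force: [0.3, 0.1, 0.6]
width: 87.6
```

```bash
python3 - <<'E'
from h import *
for n in ('wrist','top','scene'):
    d=grab(n,n+'3'); C=cloud(d)
    P=C[(np.hypot(C[...,0]-478,C[...,1]+40)<45)&(C[...,2]>40)&(C[...,2]<52)]
    print(n,len(P),P[:,2].mean(),circ(P,27.5))
    A=C[(np.hypot(C[...,0]-585,C[...,1]-201)<26)&(C[...,2]>70)&(C[...,2]<85)]
    if len(A)>10: print(' narrow placed',len(A),A[:,2].mean(),circ(A,16.5))
print(telemetry.get_obs()['ee_pos'])
E
```

```text
wrist 1361 45.07629254095235 (array([478.14795687, -37.10769582]), np.float64(0.9167288640280399))<stdin>:5: RuntimeWarning: Mean of empty slice.
  ret = ret.dtype.type(ret / rcount)
h.py:24: RuntimeWarning: Mean of empty slice.
  s=least_squares(f,P[:,:2].mean(0),loss='soft_l1',f_scale=1.0); return s.x,np.abs(s.fun).mean() if len(P) else None
  ret = um.true_divide(
Traceback (most recent call last):
  File "h.py", line 24, in circ
    s=least_squares(f,P[:,:2].mean(0),loss='soft_l1',f_scale=1.0); return s.x,np.abs(s.fun).mean() if len(P) else None
ValueError: Initial guess is outside of provided bounds
```

View pics/wrist3.png

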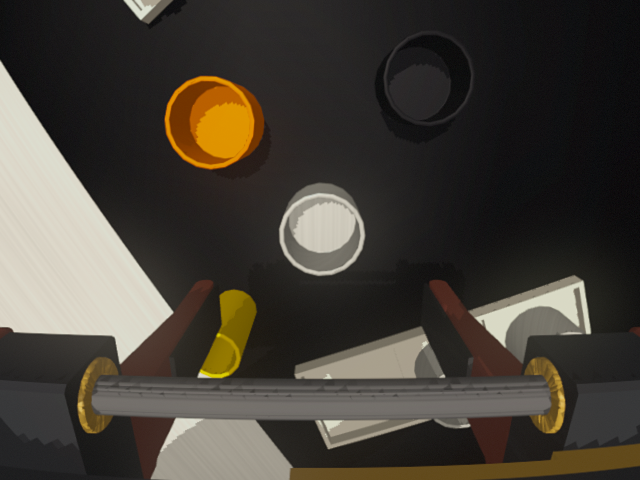

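The wrist view shows the wide cup at (322,233), standing free between the jaws, with the yellow cup at (232,330) and the orange one at (212,122). I'll check that the fingers' paths are clear.

```bash
python3 - <<'E'
from h import *
C=np.vstack([cloud(load(n)).reshape(-1,3) for n in('top0','scene0')])
e=np.array([.866,-.5]);f=np.array([.5,.866]);q=C[:,:2]-[478.7,-38.8]
a,b=q@e,q@f
m=(abs(a)>36)&(abs(a)<75)&(abs(b)<22)&(C[:,2]>12)&(C[:,2]<130)
print(m.sum(),C[m].round(0)[:10])
y=C[(np.hypot(C[:,0]-375,C[:,1]+70)<50)&(C[:,2]>60)&(C[:,2]<90)];print('yellow',y.mean(0))
d=grab('scene','scene3'); c=cloud(d)
A=c[(np.hypot(c[...,0]-585,c[...,1]-201)<30)]; print(np.histogram(A[:,2],np.arange(-5,95,5))[0]); A=A[(A[:,2]>70)]; print(circ(A,17))
E
```

```text
0 []
yellow [379.37865055 -70.44977802  68.27220637]
[  0 151  89 104  51  61  56  57  64  56  64  66  78  99 126 127  79   0
   0]
(array([584.53097786, 199.47965375]), np.float64(1.0740031811966921))
```

Call:
jog_arm(
  travel=[
    [0, 0.003, -0.03],
    [0, 0.003, -0.08],
    [0, 0.003, -0.14],
    [0, 0.003, -0.2],
    [0, 0.003, -0.25],
    [0, 0.003, -0.29],
    [0, 0.003, -0.315],
    [0, 0.003, -0.328],
    [0, 0.003, -0.333],
    [0, 0.003, -0.333],
  ],
  dr=[
    [0, 0, 0],
    [0, 0, 0],
    [0, 0, 0],
    [0, 0, 0],
    [0, 0, 0],
    [0, 0, 0],
    [0, 0, 0],
    [0, 0, 0],
    [0, 0, 0],
    [0, 0, 0],
  ],
)

```text
t: 11.4
ee_pos: [479.8, -37.5, 17.7]
orientation: [-3.029, 0.815, 0.0]
ft_force: [0.3, 0.8, 0.3]
width: 87.8
```

Call:
jog_arm(
  travel=[
    [0, 0, 0],
    [0, 0, 0],
    [0, 0, 0],
    [0, 0, 0],
    [0, 0, 0],
    [0, 0, 0],
    [0, 0, 0],
    [0, 0, 0],
    [0, 0, 0],
    [0, 0, 0],
  ],
  dr=[
    [0, 0, 0],
    [0, 0, 0],
    [0, 0, 0],
    [0, 0, 0],
    [0, 0, 0],
    [0, 0, 0],
    [0, 0, 0],
    [0, 0, 0],
    [0, 0, 0],
    [0, 0, 0],
  ],
  hand=-1,
)

```text
t: 12.4
ee_pos: [480.0, -37.6, 18.0]
orientation: [-3.029, 0.815, -0.001]
ft_force: [-0.1, -0.4, 4.7]
width: 56.2
```

Call:
jog_arm(
  travel=[
    [0, 0, 0.015],
    [0, 0, 0.04],
    [0, 0, 0.07],
    [0, 0, 0.11],
    [0, 0, 0.15],
    [0, 0, 0.19],
    [0, 0, 0.23],
    [0, 0, 0.26],
    [0, 0, 0.28],
    [0, 0, 0.28],
  ],
  dr=[
    [0, 0, 0],
    [0, 0, 0],
    [0, 0, 0],
    [0, 0, 0],
    [0, 0, 0],
    [0, 0, 0],
    [0, 0, 0],
    [0, 0, 0],
    [0, 0, 0],
    [0, 0, 0],
  ],
)

```text
t: 13.4
ee_pos: [480.6, -37.6, 131.2]
orientation: [-3.029, 0.814, -0.004]
ft_force: [-0.3, -0.2, -0.7]
width: 55.9
```

The grip reads 56 mm where I expected 58, so I'm taking a look.

```bash
python3 - <<'E'
from h import *
d=grab('scene','scene4'); w=grab('wrist','wrist4')
for n,x in(('s',d),('w',w)):
    C=cloud(x);P=C[(np.hypot(C[...,0]-480,C[...,1]+38)<36)&(C[...,2]>100)&(C[...,2]<165)]
    print(n,np.histogram(P[:,2],np.arange(100,170,5))[0]); Q=P[(P[:,2]>155)&(P[:,2]<163)];print(circ(Q,27.5))
cv2.imwrite('pics/c4.png',np.hstack([cv2.resize(d['pixels'][90:330,190:430],(400,400)),cv2.resize(w['pixels'],(400,400))])[:,:,::-1])
E
```

```text
s [  0   0  35 135 138 113 113 126 121 126 134 179  13]
(array([481.7876339 , -40.18358915]), np.float64(1.1672527691248913))
w [   0    0  148 6309 1084 1121 1384 1558 1690 1610 1501 3386  551]
(array([478.67220306, -37.32919973]), np.float64(1.3400973871121986))
```

View pics/c4.png

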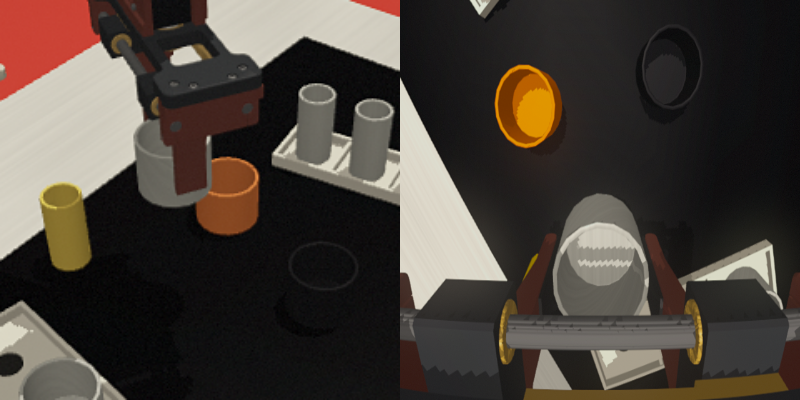

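The cup is held upright and centred between the fingers. The 56 mm reading is likely from the faceted wall. Next is the wide free pocket, turning so the jaws open across the row.

Call:
jog_arm(
  travel=[
    [0, -0.01, 0],
    [-0.01, -0.04, 0],
    [-0.03, -0.09, 0],
    [-0.05, -0.15, 0],
    [-0.07, -0.21, 0],
    [-0.09, -0.27, 0],
    [-0.11, -0.32, 0],
    [-0.12, -0.36, 0],
    [-0.131, -0.385, 0],
    [-0.131, -0.385, 0],
  ],
  dr=[
    [0, 0, -0.03],
    [0, 0, -0.1],
    [0, 0, -0.18],
    [0, 0, -0.26],
    [0, 0, -0.34],
    [0, 0, -0.42],
    [0, 0, -0.5],
    [0, 0, -0.58],
    [0, 0, -0.66],
    [0, 0, -0.72],
  ],
)

```text
t: 14.5
ee_pos: [426.4, -192.4, 129.0]
orientation: [-2.115, 2.319, -0.002]
ft_force: [0.5, 0.3, -1.2]
width: 56.4
```

Call:
jog_arm(
  travel=[
    [0, 0, 0],
    [0, 0, 0],
    [0, 0, -0.02],
    [0, 0, -0.05],
    [0, 0, -0.07],
    [0, 0, -0.09],
    [0, 0, -0.1],
    [0, 0, -0.1],
    [0, 0, -0.1],
    [0, 0, -0.1],
  ],
  dr=[
    [0, 0, -0.03],
    [0, 0, -0.06],
    [0, 0, -0.06],
    [0, 0, -0.06],
    [0, 0, -0.06],
    [0, 0, -0.06],
    [0, 0, -0.06],
    [0, 0, -0.06],
    [0, 0, -0.06],
    [0, 0, -0.06],
  ],
)

```text
t: 15.5
ee_pos: [426.7, -192.6, 89.3]
orientation: [-2.003, 2.416, -0.003]
ft_force: [-0.2, 0.6, -0.8]
width: 56.4
```

```bash
python3 - <<'E'
from h import *
w=grab('wrist','wrist5');o=telemetry.get_obs();print(o['ee_pos'],o['orientation'],o['width'])
C=cloud(w);P=C[(np.hypot(C[...,0]-428,C[...,1]+191)<36)&(C[...,2]>70)&(C[...,2]<130)]
print(np.histogram(P[:,2],np.arange(60,130,5))[0]); Q=P[(P[:,2]>114)&(P[:,2]<123)];print(circ(Q,27.5))
E
```

```text
[ 426.65657007 -192.55465346   89.3338639 ] [-2.00343248  2.41576518 -0.0030912 ] 56.03170951872497
[   0    0 1774 4895 1099 1160 1446 1573 1781 1559 1503 3238  573]
(array([ 425.06748516, -191.85698413]), np.float64(1.4992868219378224))
```

View pics/wrist5.png

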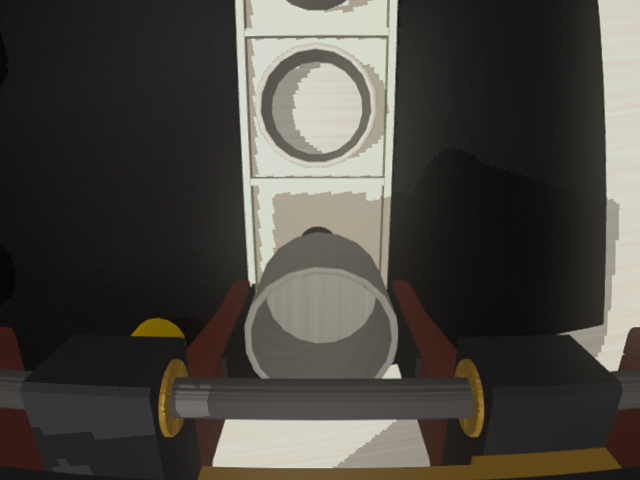

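The view shows the held cup (321,330) over the free pocket. The dot just shows at (318,232), the jaws are square to the row, and the neighbour at (315,105) is clear. Lowering now.

Call:
jog_arm(
  travel=[
    [0.004, 0.002, -0.01],
    [0.004, 0.002, -0.03],
    [0.004, 0.002, -0.06],
    [0.004, 0.002, -0.09],
    [0.004, 0.002, -0.115],
    [0.004, 0.002, -0.135],
    [0.004, 0.002, -0.15],
    [0.004, 0.002, -0.16],
    [0.004, 0.002, -0.166],
    [0.004, 0.002, -0.166],
  ],
  dr=[
    [0, 0, 0],
    [0, 0, 0],
    [0, 0, 0],
    [0, 0, 0],
    [0, 0, 0],
    [0, 0, 0],
    [0, 0, 0],
    [0, 0, 0],
    [0, 0, 0],
    [0, 0, 0],
  ],
)

```text
t: 16.55
ee_pos: [428.2, -191.8, 22.8]
orientation: [-2.003, 2.416, -0.003]
ft_force: [0.4, 1.6, -1.6]
width: 56.9
```

Call:
jog_arm(
  travel=[
    [0, 0, 0],
    [0, 0, 0],
    [0, 0, 0],
    [0, 0, 0],
    [0, 0, 0],
    [0, 0, 0],
    [0, 0, 0],
    [0, 0, 0],
    [0, 0, 0],
    [0, 0, 0],
  ],
  dr=[
    [0, 0, 0],
    [0, 0, 0],
    [0, 0, 0],
    [0, 0, 0],
    [0, 0, 0],
    [0, 0, 0],
    [0, 0, 0],
    [0, 0, 0],
    [0, 0, 0],
    [0, 0, 0],
  ],
  hand=1,
)

```text
t: 17.55
ee_pos: [428.2, -191.8, 22.8]
orientation: [-2.003, 2.416, -0.003]
ft_force: [-0.2, -0.3, -0.4]
width: 88.0
```

Call:
jog_arm(
  travel=[
    [0, 0, 0.01],
    [0, 0, 0.03],
    [0, 0, 0.07],
    [0, 0, 0.12],
    [0, 0, 0.18],
    [0, 0, 0.25],
    [0, 0, 0.32],
    [0, 0, 0.38],
    [0, 0, 0.42],
    [0, 0, 0.42],
  ],
  dr=[
    [0, 0, 0],
    [0, 0, 0],
    [0, 0, 0],
    [0, 0, 0],
    [0, 0, 0],
    [0, 0, 0],
    [0, 0, 0],
    [0, 0, 0],
    [0, 0, 0],
    [0, 0, 0],
  ],
)

```text
t: 18.55
ee_pos: [429.6, -192.4, 193.4]
orientation: [-2.002, 2.414, -0.01]
ft_force: [0.6, -0.2, 1.0]
width: 87.8
```

Call:
jog_arm(
  travel=[
    [-0.02, -0.04, 0],
    [-0.05, -0.1, 0],
    [-0.1, -0.2, 0],
    [-0.14, -0.3, 0],
    [-0.14, -0.4, 0],
    [-0.14, -0.5, 0],
    [-0.14, -0.58, 0],
    [-0.14, -0.6, 0],
    [-0.14, -0.6, 0],
    [-0.14, -0.6, 0],
  ],
  dr=[
    [0, 0, 0],
    [0, 0, 0],
    [0, 0, 0],
    [0, 0, 0],
    [0, 0, 0],
    [0, 0, 0],
    [0, 0, 0],
    [0, 0, 0],
    [0, 0, 0],
    [0, 0, 0],
  ],
)

```text
t: 19.55
ee_pos: [373.1, -430.8, 192.6]
orientation: [-2.002, 2.414, -0.007]
ft_force: [-0.9, -0.0, -0.7]
width: 87.4
```

```bash
python3 - <<'E'
from h import *
for n in('scene','top'):
    d=grab(n,n+'6');C=cloud(d)
    for nm,x,y,h,r in(('n',585,201,76,16.5),('w',428.2,-191.6,50,27.5),('w1',589,-221,50,27.5),('w2',509,-206,50,27.5)):
        P=C[(np.hypot(C[...,0]-x,C[...,1]-y)<r+14)&(abs(C[...,2]-h)<6)]
        print(n,nm,len(P),P[:,2].mean() if len(P) else '',circ(P,r) if len(P) else '')
E
```

```text
scene n 207 73.98149468763891 (array([584.50756482, 199.43106763]), np.float64(0.9946539041082028))
scene w 521 48.2716273945355 (array([ 428.94742187, -192.93088132]), np.float64(0.8910147990247868))
scene w1 646 48.52506857783978 (array([ 590.66752551, -221.62886658]), np.float64(0.8541062303179838))
scene w2 569 48.42534221461383 (array([ 510.2770952 , -206.73491733]), np.float64(0.8769601663244887))
top n 115 75.60431119204291 (array([582.18486543, 200.70023048]), np.float64(0.9278838528883807))
top w 191 50.1237926958129 (array([ 426.73084282, -191.83586808]), np.float64(0.9627862764110374))
top w1 181 49.91805977410287 (array([ 588.21758283, -220.9492802 ]), np.float64(1.0495107231797147))
top w2 181 50.166835454009195 (array([ 508.55156008, -205.63755108]), np.float64(0.9560091930755202))
```

View pics/scene6.png

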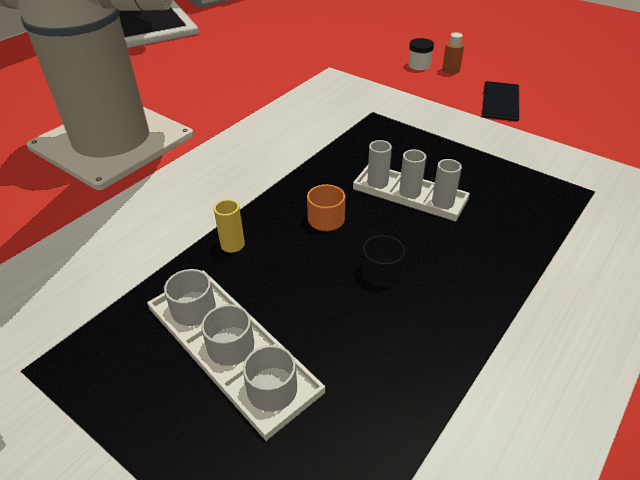

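The picture shows all three narrow cups (380,162; 412,173; 447,184) and all three wide cups (190,297; 227,335; 270,378) standing upright in their rows. The arm is clear, so I'm handing the job in.

```bash
python3 -c "
from workcell import ticket; print(ticket.close_job())"
```

```text
the job is handed in; nothing more can be done
None
```

I pulled the narrow cup out of the wide one and stood each upright in the free pocket of its own row. I handed the job in with the clock at about 20 s of the 67 s allowed; it reports no verdict.

- **Final positions:** Measured from the scene and top cameras, the narrow cup is within about 3 mm of its pocket's centre and the wide cup within about 2 mm. Their rims are at about 75 mm and 49 mm, against 76 mm and 50 mm expected. Both cups are released, and the arm was moved well clear.
- **Cups already in the rows:** The two wide ones measured within about 1 mm of where they started. The two narrow ones I checked only by eye in the last picture, where they stand as before.
- **Disagreements:** The cameras differed by 2–3 mm throughout. The gripper read 56 mm on the 58 mm wide cup, possibly because its wall is faceted; the picture showed the cup held upright and centred, so I carried on.

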